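# Clear the hood bench: sort used beakers, reagent bottle and sample tubes

## Task

Clear up after the run: stand the two used beakers side by side in the ribbed grey wash-up tray, stand the capped square bottle in the low steel spill tray, and stand the two blue-capped sample tubes in the white three-bay carrier, one to a bay. Everything must end upright and let go; set each thing down gently rather than dropping it, knock nothing over, and leave the timer and the roll of tape where they lie.

Things in the scene. Friction and masses are not known exactly. Their poses are not given: they have to be found in the camera images.
- beaker_small: Used glass beaker, open at the top, straight round wall: 50 mm outside diameter, 70 mm high, wall 3 mm (with a 6 mm pouring lip on its +x side at the rim), pink dried residue on its floor, 60 g. Origin at the centre of its underside, z up along its axis. Loose; its place in the row changes every time.
- beaker_large: Used glass beaker, open at the top, straight round wall: 58 mm outside diameter, 80 mm high, wall 3 mm (with a 6 mm pouring lip on its +x side at the rim), pink dried residue on its floor, 90 g. Origin at the centre of its underside, z up along its axis. Loose; its place in the row changes every time.
- bottle: Closed square amber bottle with a paper label: body 52 x 52 mm and 54 mm high, sloping shoulder, round black screw cap of 33 mm diameter from 64 to 86 mm above its underside (total height 86 mm), 160 g. Origin at the centre of its underside, z up, x and y normal to its flat sides. Loose; its place in the row changes every time.
- tube_a: Flat-bottomed sample tube standing on end: 28 mm diameter body, blue screw cap of 31 mm diameter from 70 to 86 mm above its underside (total height 86 mm), 40 g. Origin at the centre of its underside, z up along its axis. Same as tube_b. Loose; its place in the row changes every time.
- tube_b: Flat-bottomed sample tube, the same as tube_a: 28 mm diameter body, blue cap of 31 mm diameter from 70 to 86 mm up, total height 86 mm, 40 g. Origin at the centre of its underside, z up along its axis. Loose; its place in the row changes every time.
- wash_tray: Grey plastic wash-up tray with dark ribs across its floor: 150 mm along its x, 210 mm along its y (outside), 40 mm high, walls and floor 4 mm thick, outer rim flange 6 mm. Origin at the centre of its underside, z up; its inner floor is at z = 4 mm (the ribs are flat). Fixed to the bench, in one of three places beyond the row of things as seen from the robot; turned by up to 0.2 rad.
- spill_tray: Low square stainless-steel spill tray: 150 x 150 mm outside, 22 mm high, walls and floor 4 mm thick. Origin at the centre of its underside, z up, x and y along its sides; inner floor at z = 4 mm. Fixed to the bench, in one of three places beyond the row of things as seen from the robot; turned by up to 0.2 rad.
- carrier: White plastic carrier with three square bays in a row: 54 mm along its x, 154 mm along its y (outside), 40 mm high, walls and floor 4 mm thick. Bay centres at y = -50, 0 and +50 mm (x = 0) in its frame, each bay 46 x 46 mm inside. Origin at the centre of its underside, z up; bay floors at z = 4 mm. Fixed to the bench, in one of three places beyond the row of things as seen from the robot; turned by up to 0.2 rad.
- timer: White bench timer lying flat among the things: 56 x 64 mm, 18 mm high. Not to be moved. Origin at the centre of its underside, z up.
- tape_roll: Roll of cream paper tape lying flat among the things: 58 mm outside and 40 mm inside diameter, 19 mm high. Not to be moved. Origin at the centre of its underside, z up.
Not all that is in view belongs to the job. Of the things that look like the bottle, take the one that is farthest to the robot's right at the start.

How it is judged:
By the outcome, as a careful person would: the job done as asked, in the order asked, and still so for the second after the job is handed in, with the robot touching nothing.
It also fails if it takes over 120 s, if anything falls off the work surface, if the arm or the gripper's body presses on something with over 40 N, if the wrist force passes 120 N, or if a joint passes its speed limit or range.

## Robot

A 7-joint arm with a two-finger parallel gripper is mounted at the origin on the work surface. World frame = base frame: x ahead of the robot, y to its left, z up, the work surface at z = 0. Lengths are in m, angles in rad, forces in N, time in s.
With the tool pointing down it reaches from about 0.425 to 0.925 m from the base axis. Payload 6.8 kg.
Tool frame: the origin (TCP) lies at the very end of the fingers, on their centre line; the grasp point (between the pads) lies 19 mm behind it; z points along the fingers, x is the direction in which the jaws open and shut, and the axes are right-handed (so a half turn about z gives the same grasp; the last joint's range is limited). The gripper opens to 85 mm and grips with 20 to 120 N. Pads are 22 mm wide; open, the fingers measure 114 mm over their backs; the gripper's body (76 mm by 85 mm) begins 54 mm behind the grasp point. The pads swing forward as they close: fully open they stand 13 mm farther back than shut.
Start: joints at [-1.425, 0.477, 0.022, 1.555, -0.011, 1.109, -0.083], TCP at [0.169, 0.653, 0.231] pointing down, gripper open.
Joint ranges: [-2.96, 2.96], [-0.34, 2.1], [-1.41, 1.46], [0.24, 2.44], [-1.37, 4.51], [0.17, 1.92], [-2.96, 2.96]. Speed limits (rad/s): [2.39, 2.39, 3.14, 3.14, 3.14, 3.14, 3.14].

## Interface

Orientations are given as a rotation vector (axis times angle).
In Python, from bench import r, grab_frame gives the robot as it stands. The module is installed in compiled form; this text tells all that it offers.
- The arm moves only by the tool send_rows, never from a script. Its argument "series" is a list of rows, each a list of 2 entries, a list of its own where there are three numbers: the shift along the tool's x, y, z in m, then the turn, a rotation vector about the tool's x, y, z in units of 5 degrees (1.0 is 5 degrees). A call has 1 to 20 rows; each row shifts and turns the commanded pose from where the row before left it, along the tool's axes as they then stand; what a row does not reach is not made up. A row lasts 1/8 s, in which the tool goes at most 62.5 mm and 10.7 degrees, less where a joint would pass 70% of its speed; a pose out of reach is approached as far as the arm can. A call is refused whole if a number of a shift passes 0.0625 or a number of a turn 1, either way. A call with a gripper value outside its range is refused whole. "fingers" is the closure in counts, from 0 (fully open) to 255 (shut), set as the call begins (left out, the last holds). The fingers move at their own pace and stop on an object; "grip_force" is the grip in N (left out, the last holds). Time passes only in rows, so rows that do not move let the fingers close. It gives the time, the measured TCP pose, the force and the opening at its end, in the units of the state.
- r.get_obs(): the state, without advancing time (a new reading comes with each control period).
- grab_frame(name): name is "scene" or "top"; returns a dict with "frame" (420x560x3 uint8, red, green, blue), "fx", "fy", "cx", "cy" (pixels), "origin" and "rotation" of the camera in the world. Camera axes: x right, y down, z forward; pixel columns grow to the right and rows downward; lengths in m; the calibration is good to about 2 mm. A picture is of the moment at which its call begins. There is no depth.
- r.hand_in(): hands the job in, once; it reports no verdict.
The state is a dict: "clock": time; "joints": joint angles; "qvel": joint speeds; "tau": joint torques, N m; "tcp_pos": TCP position; "orientation": TCP orientation; "contact_force": force on the tool from outside, world axes, zero at the start; "moment": the same for the moment, N m; "grip_width": finger opening in m.
Only numpy, scipy, OpenCV 4.12 (cv2) and the standard library are available. Lean on these libraries where they do the work, as an engineer would, in place of code of your own. Each camera call takes 0.05 s, during which the arm holds its last target.

## Working session

There is one attempt and no reset: what is moved stays moved. The work goes in short steps, Python scripts to look and compute and a tool call to move; the robot and the scene stay as the last step left them, time stands still between calls to the robot, and variables do not carry over. Pictures are saved under pics/ and viewed, and the job is handed in when it is done.

Besides the shell and the picture viewer there is one more tool, called after ">>>" as name(argument=value, ...) on one line, values as JSON. send_rows: Moves the arm, as the interface text tells. Its arguments: {"type":"object","properties":{"series":{"type":"array"},"fingers":{"type":"number"},"grip_force":{"type":"number"}},"required":["series"]}

```bash
mkdir -p pics; ls; python3 - <<'E'
from bench import r, grab_frame
import cv2
o=r.get_obs(); print({k:(v if not hasattr(v,'round') else v) for k,v in o.items()})
for n in("scene","top"):
    f=grab_frame(n); cv2.imwrite(f"pics/{n}0.png",cv2.cvtColor(f["frame"],cv2.COLOR_RGB2BGR))
    print(n,f["fx"],f["fy"],f["cx"],f["cy"],f["origin"],f["rotation"])
E
```

```text
pics
{'clock': 0.0, 'joints': array([-1.42512453,  0.47779043,  0.02232256,  1.55642288, -0.0114743 ,
        1.10930339, -0.08309233]), 'qvel': array([-0.0007168 ,  0.00122693, -0.0006238 , -0.00081143,  0.00114782,
        0.00089158, -0.00033175]), 'tau': array([-2.08545298e-04, -5.96436203e+01,  1.60744753e+00, -2.81197643e+01,
        1.23624664e-02,  9.05409863e-03, -2.65867413e-06]), 'tcp_pos': array([0.16932822, 0.65281918, 0.23034394]), 'orientation': array([ 2.48368315e+00,  1.92179652e+00, -2.08055359e-03]), 'contact_force': array([ 0.16610528,  0.55474153, -0.42667073]), 'moment': array([-0.02439361,  0.01952985,  0.00223094]), 'grip_width': 0.08525648258368049}
scene 465.480296689514 465.480296689514 279.3994189966493 206.6765259771936 [ 0.89054416 -0.74989768  0.64025656] [-2.14297547 -0.52170451  0.30134647]
top 469.72525738035364 469.72525738035364 280.52707741792585 212.97493585390183 [0.32266266 0.00989342 1.02056443] [-2.11845791  2.12149774 -0.18808457]
```

View pics/scene0.png

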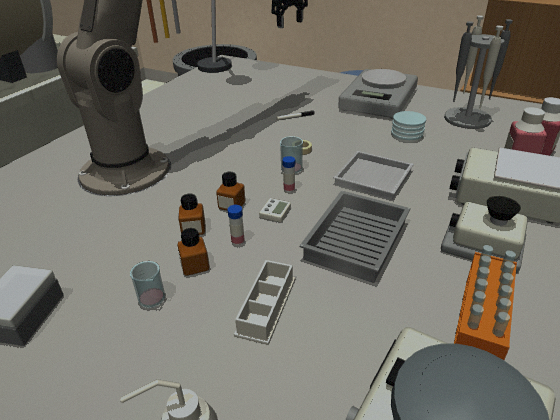

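View pics/top0.png

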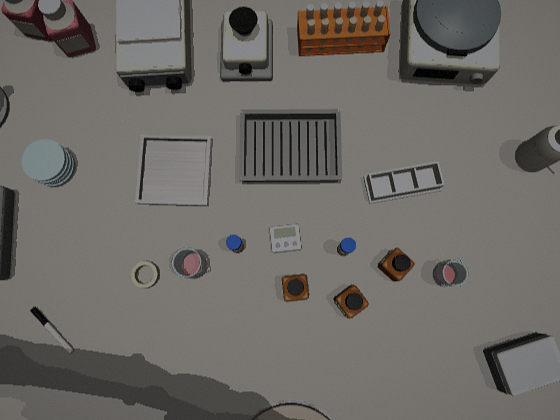

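The top view has +x up and +y to the left.
- **Bottle candidates:** (295,287), (351,301) and (397,264). The farthest to the robot's right is (397,264).
- **Beakers:** (188,263) and (450,273).
- **Tubes:** (235,243) and (347,246).
- **Receivers:** spill tray (174,170), wash tray (290,147), carrier (403,182).
- **Leave alone:** timer (285,238) and tape (145,274).

```bash
cat > h.py <<'E'
import numpy as np, cv2
from scipy.spatial.transform import Rotation as R
from bench import r, grab_frame
def ray(f,px):
    px=np.atleast_2d(px).astype(float)
    d=np.c_[(px[:,0]-f["cx"])/f["fx"],(px[:,1]-f["cy"])/f["fy"],np.ones(len(px))]
    rot=np.array(f["rotation"]); M=R.from_rotvec(rot).as_matrix() if rot.size==3 else rot
    return np.array(f["origin"]),d@M.T
def onplane(f,px,z):
    o,d=ray(f,px); return (o+d*((z-o[2])/d[:,2])[:,None])[:,:2]
def proj(f,P):
    P=np.atleast_2d(P); M=R.from_rotvec(f["rotation"]).as_matrix()
    q=(P-np.array(f["origin"]))@M
    return np.c_[f["fx"]*q[:,0]/q[:,2]+f["cx"],f["fy"]*q[:,1]/q[:,2]+f["cy"]]
def save(f,name,crop=None,s=1):
    im=cv2.cvtColor(f["frame"],cv2.COLOR_RGB2BGR)
    if crop: x0,y0,x1,y1=crop; im=im[y0:y1,x0:x1]
    cv2.imwrite(f"pics/{name}.png",cv2.resize(im,None,fx=s,fy=s,interpolation=cv2.INTER_CUBIC))
E
python3 - <<'E'
from h import *
f=grab_frame("top"); im=f["frame"]
save(f,"bott",(270,220,480,320),3.8)
save(f,"left",(120,215,260,305),5)
hsv=cv2.cvtColor(im,cv2.COLOR_RGB2HSV)
def blobs(m,lo,name,z):
    n,l,s,c=cv2.connectedComponentsWithStats(m.astype(np.uint8))
    for i in range(1,n):
        if s[i,4]>lo: print(name,s[i],c[i].round(1),onplane(f,c[i],z).round(4))
H,S,V=[hsv[...,i].astype(int) for i in range(3)]
blobs((H>105)&(H<130)&(S>150)&(V>60),60,"bluecap",.086)
roi=np.zeros(H.shape,bool); roi[230:330,270:430]=1
blobs(roi&(V<45)&(S<160),60,"blackcap",.086)
am=(H<18)&(S>150)&(V>40)&roi
blobs(am,200,"amber",.054)
E
```

```text
bluecap [226 235  15  15 171] [233.2 241.9] [[0.4396 0.113 ]]
bluecap [341 238  15  15 174] [347.9 244.9] [[ 0.4332 -0.1163]]
blackcap [392 255  18  16 222] [401.1 262.5] [[ 0.398  -0.2207]]
blackcap [287 279  17  17 207] [295.2 287. ] [[ 0.3503 -0.0105]]
blackcap [346 293  17  17 215] [354.1 301.1] [[ 0.3228 -0.1253]]
amber [382 248  32  32 347] [395.4 264.9] [[ 0.3958 -0.2166]]
amber [282 275  27  26 355] [294.8 287.1] [[ 0.3509 -0.0104]]
amber [336 286  32  32 351] [350.6 301. ] [[ 0.3231 -0.1229]]
```

```bash
python3 - <<'E'
from h import *
f=grab_frame("top"); 
save(f,"trays",(125,95,345,215),3.6)
save(f,"carr",(355,150,455,210),7)
E
```

```text
(no output)
```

View pics/bott.png

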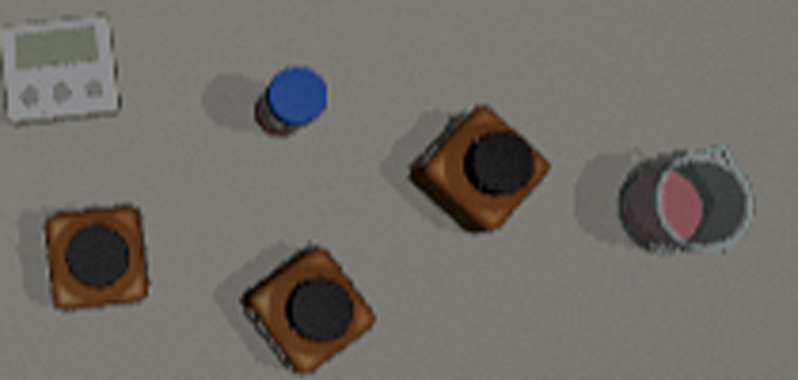

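View pics/left.png

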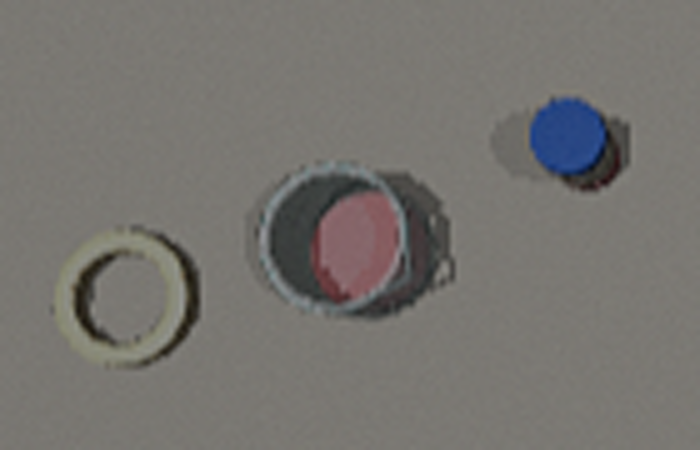

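View pics/trays.png

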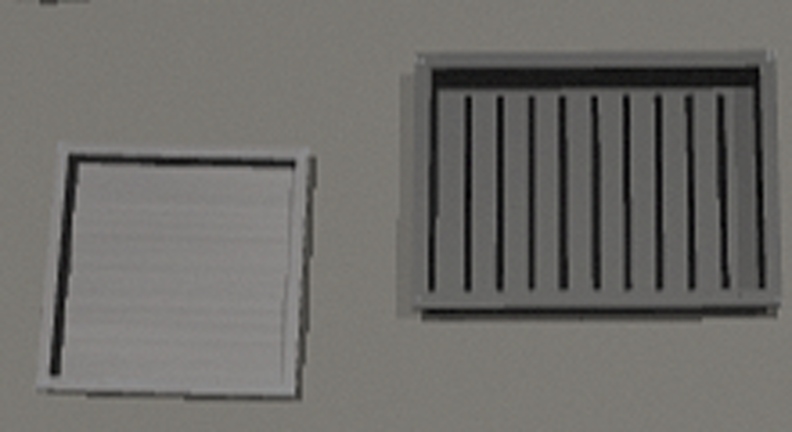

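View pics/carr.png

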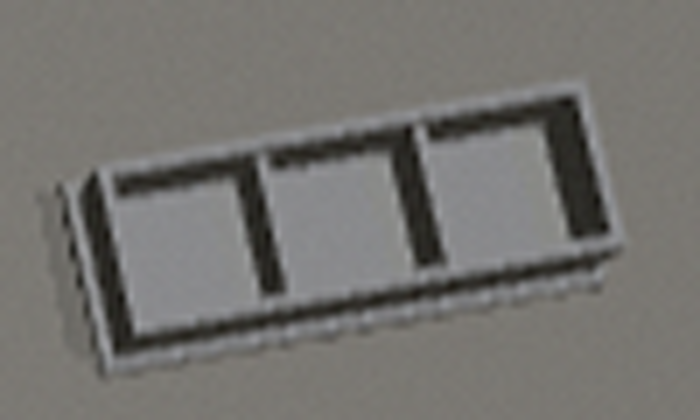

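```bash
python3 - <<'E'
from h import *
f=grab_frame("top"); g=grab_frame("scene")
save(g,"carr2",(225,250,305,350),6)
save(g,"lb2",(260,125,330,195),8)
save(g,"sb2",(120,250,180,320),8)
P=lambda a,x0,y0,s:np.array(a)/s+[x0,y0]-0.0
sp=onplane(f,P([(60,146),(315,153),(298,398),(38,390)],125,95,3.6),.022)
print("spill",sp.round(4),sp.mean(0), [np.linalg.norm(sp[i]-sp[i-1]).round(4) for i in range(4)])
w=onplane(f,P([(416,52),(775,49),(779,306),(416,306)],125,95,3.6),.04)
print("wash",w.round(4),w.mean(0),[np.linalg.norm(w[i]-w[i-1]).round(4) for i in range(4)])
c=onplane(f,P([(98,168),(585,82),(624,245),(133,338)],355,150,7),.04)
print("car",c.round(4),c.mean(0),[np.linalg.norm(c[i]-c[i-1]).round(4) for i in range(4)])
print("large",onplane(f,P([(336,237)],120,215,5),.08)); print("small",onplane(f,P([(703,200)],270,220,3.8),.07))
E
```

```text
spill [[0.6875 0.3295]
 [0.6823 0.1706]
 [0.5272 0.1768]
 [0.5325 0.3345]] [0.6073425  0.25283754] [np.float64(0.155), np.float64(0.159), np.float64(0.1552), np.float64(0.1577)]
wash [[ 0.7408  0.1071]
 [ 0.7418 -0.1139]
 [ 0.5789 -0.1123]
 [ 0.5795  0.1047]] [ 0.66025393 -0.00360394] [np.float64(0.1614), np.float64(0.221), np.float64(0.163), np.float64(0.217)]
car [[ 0.592  -0.1721]
 [ 0.619  -0.3232]
 [ 0.5672 -0.3318]
 [ 0.5384 -0.1808]] [ 0.57914852 -0.25196146] [np.float64(0.0543), np.float64(0.1535), np.float64(0.0525), np.float64(0.1537)]
large [[0.39925821 0.20509891]]
small [[ 0.37889445 -0.33135794]]
```

View pics/carr2.png

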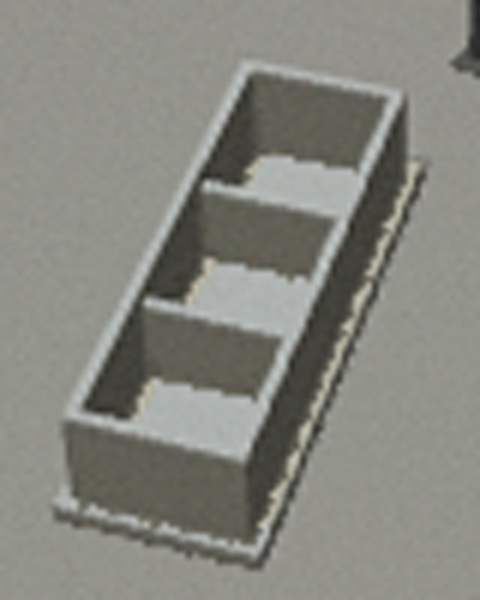

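View pics/lb2.png

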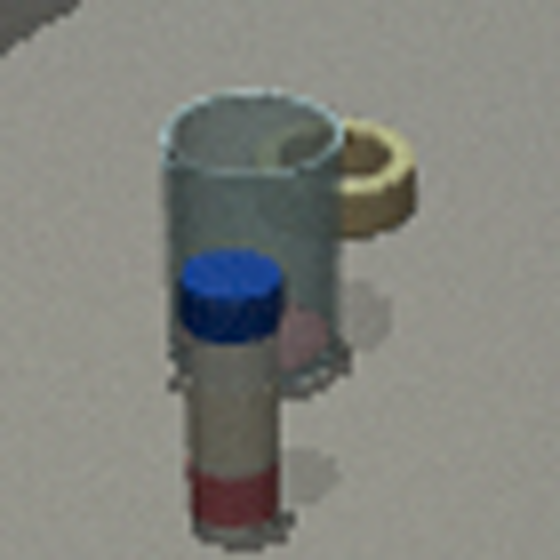

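View pics/sb2.png

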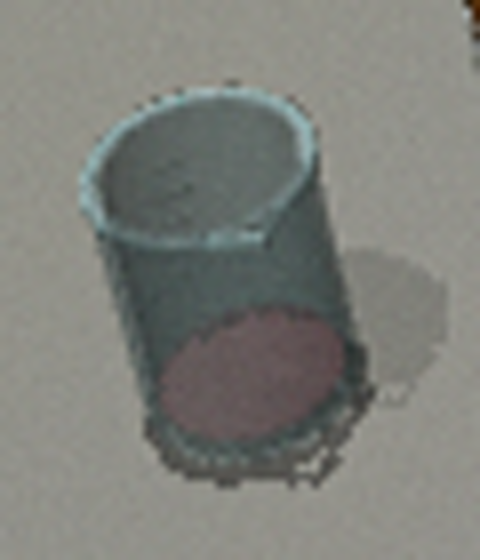

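```bash
python3 - <<'E'
from h import *
f=grab_frame("top"); g=grab_frame("scene")
c=np.array([.399,.205])
for a in (-60,-80,-100,-112,-130):
    t=np.radians(a); p=np.r_[c+.034*np.array([np.cos(t),np.sin(t)]),.08]
    print(a,((proj(g,p)-[260,125])*8).round(),((proj(f,p)-[120,215])*5).round())
print(((proj(g,[*c,.08])-[260,125])*8).round(),((proj(g,[*c,0])-[260,125])*8).round(), ((proj(f,[*c,0])-[120,215])*5).round())
cs=np.array([.379,-.331]); print(((proj(g,[*cs,.07])-[120,250])*8).round(),((proj(g,[*cs,0])-[120,250])*8).round())
print(proj(g,[[.4396,.113,.086],[.4332,-.1163,.086],[.398,-.2207,.086]]))
o=r.get_obs(); print(R.from_rotvec(o["orientation"]).as_matrix().round(3))
save(f,"lb3",(160,240,220,285),13)
E
```

```text
-60 [[251. 185.]] [[411. 195.]]
-80 [[214. 184.]] [[420. 223.]]
-100 [[181. 176.]] [[419. 252.]]
-112 [[164. 169.]] [[414. 270.]]
-130 [[147. 156.]] [[399. 293.]]
[[245. 135.]] [[248. 349.]] [[374. 253.]]
[[198. 170.]] [[255. 389.]]
[[288.3403017  159.25943228]
 [234.43598473 208.77796242]
 [189.61456363 232.57427544]]
[[ 0.251  0.968 -0.   ]
 [ 0.968 -0.251 -0.   ]
 [-0.    -0.    -1.   ]]
```

View pics/lb3.png

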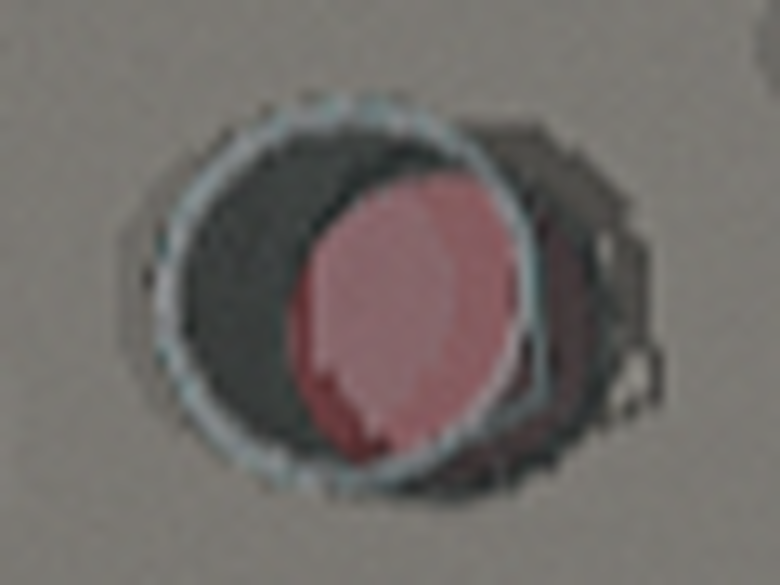

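Crop check: the bottle at (397,264) is the right-most of the three amber ones.
- **Large beaker:** (0.399, 0.205), lip at about -116°.
- **Small beaker:** (0.379, -0.331), lip at about -22°.

First I turn the tool to yaw 0.

>>> send_rows(series=[[[0,0,0],[0,0,1]],[[0,0,0],[0,0,1]],[[0,0,0],[0,0,1]],[[0,0,0],[0,0,1]],[[0,0,0],[0,0,1]],[[0,0,0],[0,0,1]],[[0,0,0],[0,0,1]],[[0,0,0],[0,0,1]],[[0,0,0],[0,0,1]],[[0,0,0],[0,0,1]],[[0,0,0],[0,0,1]],[[0,0,0],[0,0,1]],[[0,0,0],[0,0,1]],[[0,0,0],[0,0,1]],[[0,0,0],[0,0,1]],[[0,0,0],[0,0,0.1]]], fingers=0, grip_force=25)

```text
clock: 2.4
tcp_pos: [0.1693, 0.6534, 0.2313]
orientation: [3.142, -0.0, 0.0]
contact_force: [0.6, 0.1, -0.4]
grip_width: 0.0853
```

```bash
cat >> h.py <<'E'
def st():
    o=r.get_obs(); M=R.from_rotvec(o["orientation"]).as_matrix()
    print("t",o["clock"],"tcp",o["tcp_pos"].round(4),"yaw",np.degrees(np.arctan2(M[1,0],M[0,0])).round(2),"tilt",np.degrees(np.arccos(-M[2,2])).round(2),"w",round(o["grip_width"],4),"F",o["contact_force"].round(1),"q",o["joints"].round(2))
    return o,M
E
python3 -c "from h import *;st()"
```

```text
t 2.4 tcp [0.1693 0.6534 0.2313] yaw -0.01 tilt 0.0 w 0.0853 F [ 0.6  0.1 -0.4] q [-1.63  0.49  0.31  1.57 -0.16  1.11 -1.28]
```

>>> send_rows(series=[[[0.02,0.04,0],[0,0,0]],[[0.02,0.04,0],[0,0,0]],[[0.02,0.04,0],[0,0,0]],[[0.02,0.04,0],[0,0,0]],[[0.02,0.04,0.01],[0,0,0]],[[0.02,0.04,0.01],[0,0,0]],[[0.02,0.04,0.01],[0,0,0]],[[0.02,0.04,0.02],[0,0,0]],[[0.02,0.04,0.02],[0,0,0]],[[0.02,0.04,0.02],[0,0,0]],[[0.02,0.04,0],[0,0,0]],[[0.01,0.008,0],[0,0,0]],[[0,0,0],[0,0,0]]])

```text
clock: 4.03
tcp_pos: [0.3999, 0.2054, 0.1416]
orientation: [-3.141, 0.002, -0.001]
contact_force: [-0.2, 0.5, -0.0]
grip_width: 0.0851
```

```bash
python3 - <<'E'
from h import *
st(); f=grab_frame("top"); save(f,"t1",(100,130,380,340),2.8); g=grab_frame("scene"); save(g,"s1",(180,60,380,210),4)
E
```

```text
t 4.025 tcp [0.3999 0.2054 0.1416] yaw -0.08 tilt 0.07 w 0.0851 F [-0.2  0.5 -0. ] q [-1.04  0.24  0.49  2.19 -0.17  0.74 -0.44]
```

View pics/t1.png

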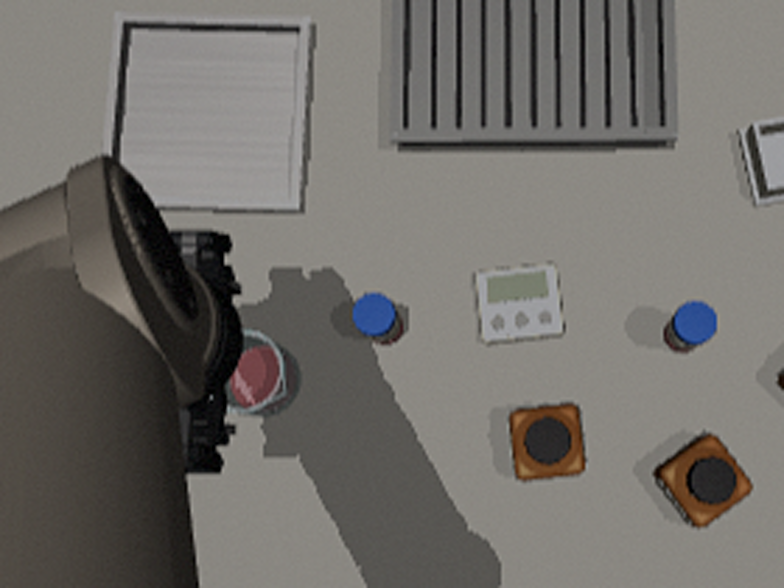

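View pics/s1.png

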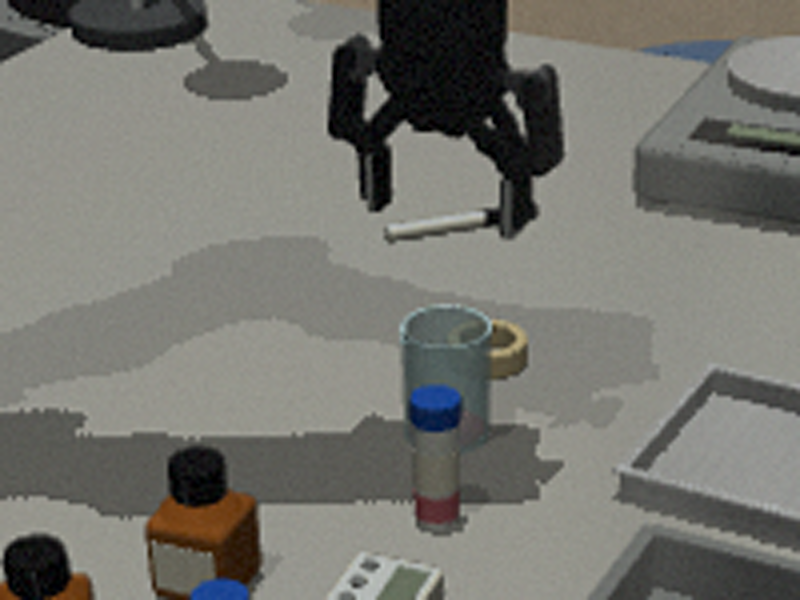

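>>> send_rows(series=[[[0,0,0.02],[0,0,0]],[[0,0,0.02],[0,0,0]],[[0,0,0.02],[0,0,0]],[[0,0,0.02],[0,0,0]],[[0,0,0.015],[0,0,0]],[[0,0,0.01],[0,0,0]],[[0,0,0.01],[0,0,0]],[[0,0,0],[0,0,0]]])

```text
clock: 5.12
tcp_pos: [0.3989, 0.2051, 0.0259]
orientation: [3.141, -0.001, -0.001]
contact_force: [-0.5, 0.1, 0.2]
grip_width: 0.0853
```

>>> send_rows(series=[[[0,0,0],[0,0,0]],[[0,0,0],[0,0,0]],[[0,0,0],[0,0,0]],[[0,0,0],[0,0,0]],[[0,0,0],[0,0,0]],[[0,0,0],[0,0,0]],[[0,0,0],[0,0,0]],[[0,0,0],[0,0,0]]], fingers=130, grip_force=25)

```text
clock: 6.12
tcp_pos: [0.3993, 0.2054, 0.0269]
orientation: [-3.141, 0.002, -0.0]
contact_force: [-1.0, -0.6, 6.0]
grip_width: 0.0575
```

```bash
python3 - <<'E'
from h import *
st(); g=grab_frame("scene"); save(g,"s2",(220,90,360,195),5.5)
E
```

```text
t 6.125 tcp [0.3993 0.2054 0.0269] yaw -0.06 tilt 0.04 w 0.0575 F [-1.  -0.6  6. ] q [-0.91  0.47  0.36  2.25 -0.36  0.47 -0.27]
```

View pics/s2.png

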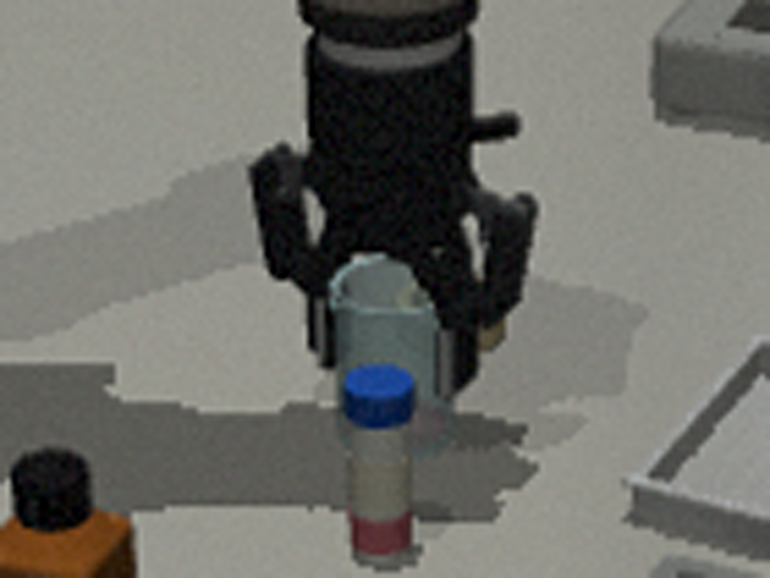

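>>> send_rows(series=[[[0,0,-0.01],[0,0,0]],[[0,0,-0.02],[0,0,0]],[[0,0,-0.02],[0,0,0]],[[0,0,-0.03],[0,0,0]],[[0,0,-0.03],[0,0,0]],[[0.01,0.006,0],[0,0,0]],[[0.02,0.012,0],[0,0,0]],[[0.03,0.018,0],[0,0,0]],[[0.03,0.018,0],[0,0,0]],[[0.03,0.018,0],[0,0,0]],[[0.03,0.018,0],[0,0,0]],[[0.03,0.018,0],[0,0,0]],[[0.03,0.018,0],[0,0,0]],[[0.03,0.018,0],[0,0,0]],[[0.02,0.015,0],[0,0,0]],[[0,0,0],[0,0,0]],[[0,0,0],[0,0,0]]])

```text
clock: 8.3
tcp_pos: [0.6581, 0.0461, 0.1352]
orientation: [-3.141, 0.001, 0.003]
contact_force: [0.2, 0.5, -1.7]
grip_width: 0.0579
```

```bash
python3 - <<'E'
from h import *
st(); g=grab_frame("scene"); save(g,"s3",(250,60,450,290),2.6)
E
```

```text
t 8.3 tcp [0.6581 0.0461 0.1352] yaw -0.04 tilt 0.12 w 0.0579 F [ 0.2  0.5 -1.7] q [-0.51  0.59  0.5   1.7  -0.34  0.93  0.12]
```

View pics/s3.png

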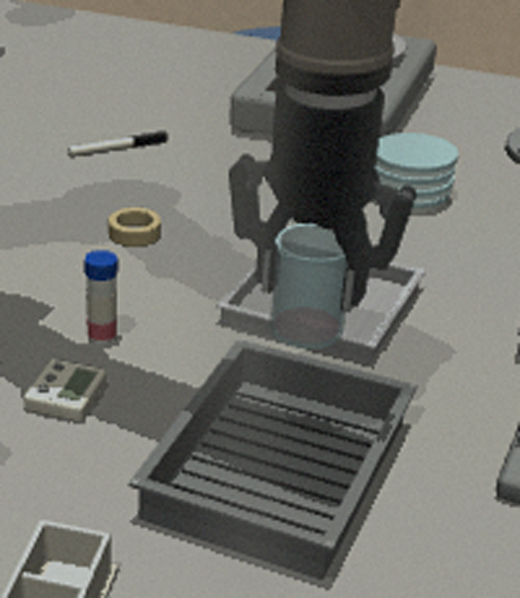

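>>> send_rows(series=[[[0,0,0.01],[0,0,0]],[[0,0,0.02],[0,0,0]],[[0,0,0.02],[0,0,0]],[[0,0,0.02],[0,0,0]],[[0,0,0.015],[0,0,0]],[[0,0,0.01],[0,0,0]],[[0,0,0.004],[0,0,0]],[[0,0,0.003],[0,0,0]],[[0,0,0.001],[0,0,0]],[[0,0,0.001],[0,0,0]],[[0,0,0],[0,0,0]]])

```text
clock: 9.72
tcp_pos: [0.6591, 0.0461, 0.0325]
orientation: [-3.141, 0.001, -0.0]
contact_force: [0.2, 0.3, -1.0]
grip_width: 0.0576
```

>>> send_rows(series=[[[0,0,0.001],[0,0,0]],[[0,0,0],[0,0,0]],[[0,0,0],[0,0,0]]])

```text
clock: 10.1
tcp_pos: [0.659, 0.046, 0.0313]
orientation: [-3.142, 0.001, -0.0]
contact_force: [-0.1, 0.0, -1.3]
grip_width: 0.0576
```

>>> send_rows(series=[[[0,0,0.001],[0,0,0]],[[0,0,0],[0,0,0]],[[0,0,0],[0,0,0]]])

```text
clock: 10.48
tcp_pos: [0.6592, 0.046, 0.031]
orientation: [-3.141, 0.001, -0.0]
contact_force: [-2.1, 0.4, 6.1]
grip_width: 0.0575
```

>>> send_rows(series=[[[0,0,0],[0,0,0]],[[0,0,0],[0,0,0]],[[0,0,0],[0,0,0]],[[0,0,0],[0,0,0]],[[0,0,0],[0,0,0]],[[0,0,-0.01],[0,0,0]],[[0,0,-0.02],[0,0,0]],[[0,0,-0.03],[0,0,0]],[[0,0,-0.03],[0,0,0]],[[0,0,-0.03],[0,0,0]],[[0,0,0],[0,0,0]]], fingers=10)

```text
clock: 11.85
tcp_pos: [0.6612, 0.0458, 0.1547]
orientation: [-3.14, 0.002, -0.01]
contact_force: [-0.0, 0.5, -0.2]
grip_width: 0.0819
```

```bash
python3 - <<'E'
from h import *
st(); g=grab_frame("scene"); save(g,"s4",(250,60,450,290),2.6)
E
```

```text
t 11.85 tcp [0.6612 0.0458 0.1547] yaw -0.07 tilt 0.39 w 0.0819 F [-0.   0.5 -0.2] q [-0.52  0.57  0.51  1.69 -0.33  0.96  0.11]
```

View pics/s4.png

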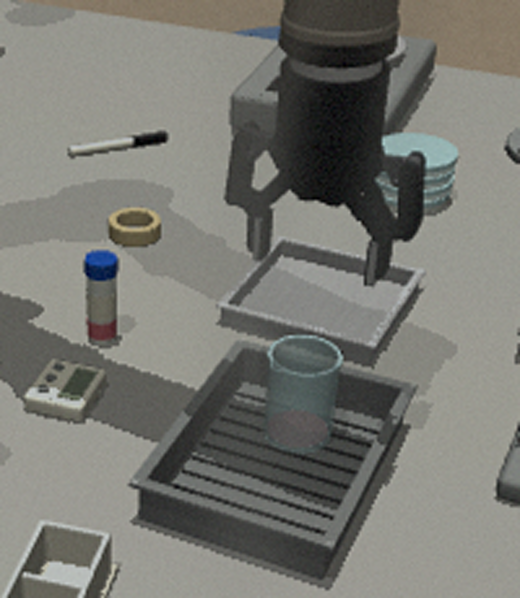

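>>> send_rows(series=[[[-0.01,0.015,0],[0,0,0]],[[-0.02,0.03,0],[0,0,0]],[[-0.03,0.04,0],[0,0,0]],[[-0.03,0.04,0],[0,0,0]],[[-0.03,0.04,0],[0,0,0]],[[-0.03,0.04,0],[0,0,0]],[[-0.03,0.04,0],[0,0,0]],[[-0.03,0.04,0],[0,0,0]],[[-0.03,0.04,0],[0,0,0]],[[-0.03,0.04,0],[0,0,0]],[[-0.012,0.012,0],[0,0,0]],[[0,0,0],[0,0,0]]], fingers=35)

```text
clock: 13.4
tcp_pos: [0.3749, -0.3312, 0.1498]
orientation: [-3.141, 0.006, 0.002]
contact_force: [0.9, 1.0, 0.5]
grip_width: 0.0738
```

>>> send_rows(series=[[[0,0,0],[0,0,1]],[[0,0,0],[0,0,1]],[[0,0,0],[0,0,1]],[[0,0,0],[0,0,1]],[[0,0,0],[0,0,1]],[[0,0,0],[0,0,1]],[[0,0,0],[0,0,1]],[[0,0,0],[0,0,1]],[[0,0,0],[0,0,1]],[[0,0,0],[0,0,1]],[[0,0,0],[0,0,1]],[[0,0,0],[0,0,1]],[[0,0,0],[0,0,1]],[[0,0,0],[0,0,1]],[[0,0,0],[0,0,1]],[[0,0,0],[0,0,1]],[[0,0,0],[0,0,1]],[[0,0,0],[0,0,1]],[[0,0,0],[0,0,0]]])

```text
clock: 15.78
tcp_pos: [0.3777, -0.3291, 0.1497]
orientation: [2.225, -2.218, -0.002]
contact_force: [-0.0, 1.0, -0.3]
grip_width: 0.0735
```

```bash
python3 - <<'E'
from h import *
st(); g=grab_frame("scene"); save(g,"s5",(100,130,330,350),2.7); f=grab_frame("top"); save(f,"t5",(220,100,500,320),2.8)
E
```

```text
t 15.775 tcp [ 0.3777 -0.3291  0.1497] yaw -89.83 tilt 0.07 w 0.0735 F [-0.   1.  -0.3] q [-0.2   0.47  1.03  2.09 -0.54  0.87 -0.43]
```

View pics/s5.png

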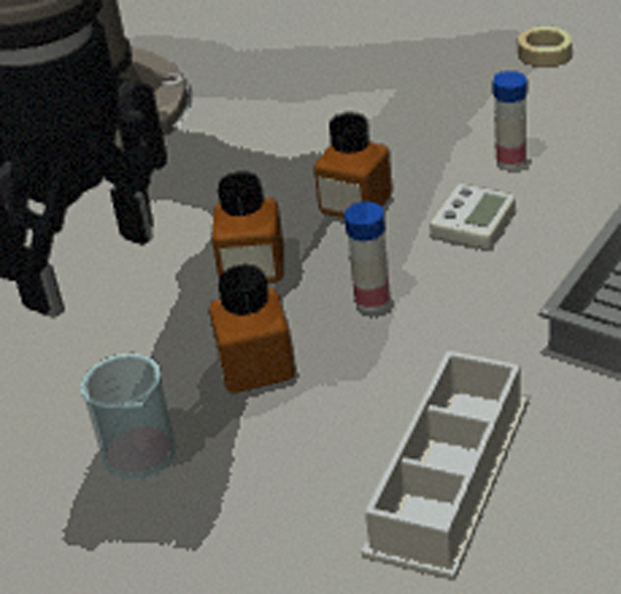

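View pics/t5.png

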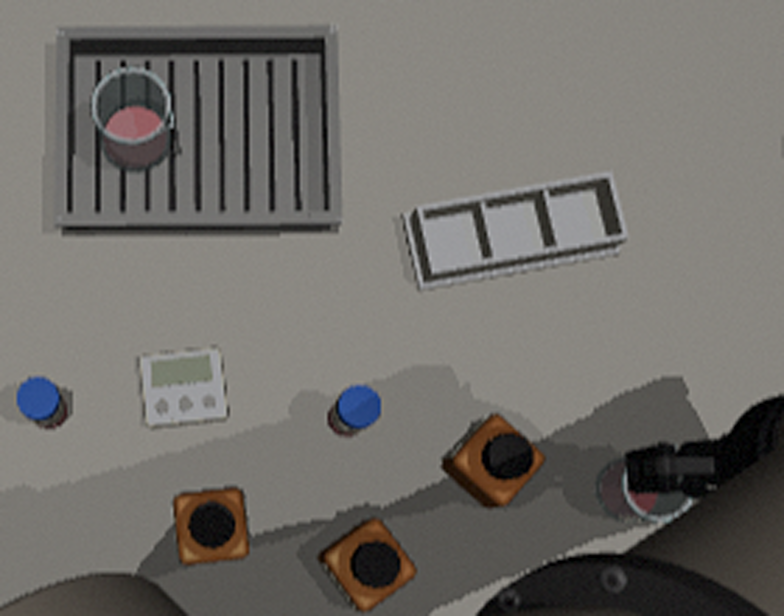

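>>> send_rows(series=[[[0.002,-0.001,0.01],[0,0,0]],[[0,0,0.02],[0,0,0]],[[0,0,0.02],[0,0,0]],[[0,0,0.02],[0,0,0]],[[0,0,0.02],[0,0,0]],[[0,0,0.015],[0,0,0]],[[0,0,0.01],[0,0,0]],[[0,0,0.01],[0,0,0]],[[0,0,0],[0,0,0]]])

```text
clock: 17.0
tcp_pos: [0.3775, -0.3327, 0.0249]
orientation: [2.22, -2.222, -0.001]
contact_force: [0.6, 0.4, 0.4]
grip_width: 0.0738
```

>>> send_rows(series=[[[0,0,0],[0,0,0]],[[0,0,0],[0,0,0]],[[0,0,0],[0,0,0]],[[0,0,0],[0,0,0]],[[0,0,0],[0,0,0]],[[0,0,0],[0,0,0]],[[0,0,0],[0,0,0]],[[0,0,0],[0,0,0]]], fingers=150, grip_force=25)

```text
clock: 18.0
tcp_pos: [0.378, -0.3329, 0.0258]
orientation: [-2.22, 2.222, -0.001]
contact_force: [-0.9, 0.9, 6.3]
grip_width: 0.049
```

```bash
python3 - <<'E'
from h import *
st(); g=grab_frame("scene"); save(g,"s6",(90,180,230,320),4)
E
```

```text
t 18.0 tcp [ 0.378  -0.3329  0.0258] yaw -90.05 tilt 0.05 w 0.049 F [-0.9  0.9  6.3] q [ 0.01  0.65  0.77  2.15 -0.78  0.64 -0.24]
```

View pics/s6.png

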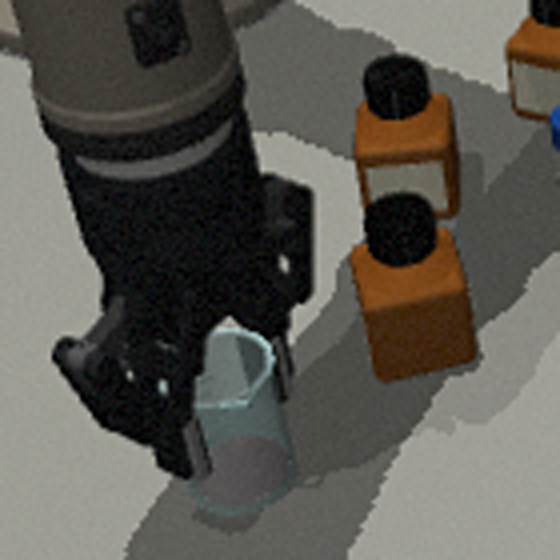

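>>> send_rows(series=[[[0,0,-0.01],[0,0,0]],[[0,0,-0.02],[0,0,0]],[[0,0,-0.02],[0,0,0]],[[0,0,-0.03],[0,0,0]],[[0,0,-0.03],[0,0,0]],[[-0.01,-0.01,0],[0,0,0]],[[-0.02,-0.02,0],[0,0,0]],[[-0.03,-0.03,0],[0,0,0]],[[-0.03,-0.03,0],[0,0,0]],[[-0.03,-0.03,0],[0,0,0]],[[-0.03,-0.03,0],[0,0,0]],[[-0.03,-0.03,0],[0,0,0]],[[-0.03,-0.03,0],[0,0,0]],[[-0.03,-0.03,0],[0,0,0]],[[-0.03,-0.03,0],[0,0,0]],[[-0.015,-0.011,0],[0,0,0]],[[0,0,0],[0,0,0]],[[0,0,0],[0,0,0]]])

```text
clock: 20.3
tcp_pos: [0.6575, -0.0498, 0.1352]
orientation: [2.217, -2.224, -0.0]
contact_force: [-0.6, -0.2, -0.7]
grip_width: 0.0488
```

```bash
python3 - <<'E'
from h import *
st(); g=grab_frame("scene"); save(g,"s7",(250,80,450,290),2.6)
E
```

```text
t 20.3 tcp [ 0.6575 -0.0498  0.1352] yaw -90.19 tilt 0.07 w 0.0488 F [-0.6 -0.2 -0.7] q [-0.63  0.75  0.94  1.72 -0.69  1.04 -1.02]
```

View pics/s7.png

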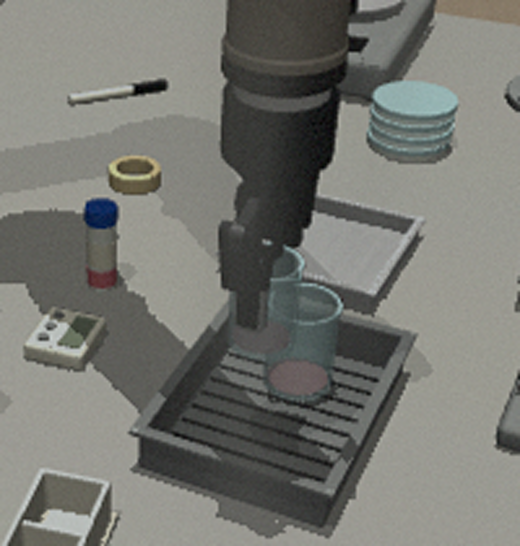

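>>> send_rows(series=[[[0,0,0.01],[0,0,0]],[[0,0,0.02],[0,0,0]],[[0,0,0.02],[0,0,0]],[[0,0,0.02],[0,0,0]],[[0,0,0.015],[0,0,0]],[[0,0,0.01],[0,0,0]],[[0,0,0.004],[0,0,0]],[[0,0,0.002],[0,0,0]],[[0,0,0.001],[0,0,0]],[[0,0,0.001],[0,0,0]],[[0,0,0.001],[0,0,0]],[[0,0,0],[0,0,0]],[[0,0,0],[0,0,0]]])

```text
clock: 21.98
tcp_pos: [0.659, -0.0479, 0.0313]
orientation: [-2.221, 2.222, 0.0]
contact_force: [0.2, 0.4, -0.5]
grip_width: 0.0485
```

>>> send_rows(series=[[[0,0,0.001],[0,0,0]],[[0,0,0.0005],[0,0,0]],[[0,0,0],[0,0,0]],[[0,0,0],[0,0,0]]])

```text
clock: 22.48
tcp_pos: [0.6589, -0.048, 0.0299]
orientation: [-2.221, 2.222, 0.0]
contact_force: [-1.6, 0.9, 3.3]
grip_width: 0.0492
```

>>> send_rows(series=[[[0,0,0],[0,0,0]],[[0,0,0],[0,0,0]],[[0,0,0],[0,0,0]],[[0,0,0],[0,0,0]],[[0,0,0],[0,0,0]],[[0,0,-0.01],[0,0,0]],[[0,0,-0.02],[0,0,0]],[[0,0,-0.03],[0,0,0]],[[0,0,-0.03],[0,0,0]],[[0,0,-0.03],[0,0,0]],[[0,0,0],[0,0,0]]], fingers=66)

```text
clock: 23.85
tcp_pos: [0.6608, -0.0488, 0.1539]
orientation: [-2.217, 2.22, -0.007]
contact_force: [-0.4, 0.3, 0.1]
grip_width: 0.0635
```

```bash
python3 - <<'E'
from h import *
st(); g=grab_frame("scene"); save(g,"s8",(150,80,450,320),2.4); f=grab_frame("top"); save(f,"t8",(220,90,500,310),2.8)
E
```

```text
t 23.85 tcp [ 0.6608 -0.0488  0.1539] yaw -90.06 tilt 0.34 w 0.0635 F [-0.4  0.3  0.1] q [-0.64  0.73  0.96  1.71 -0.67  1.06 -1.03]
```

View pics/s8.png

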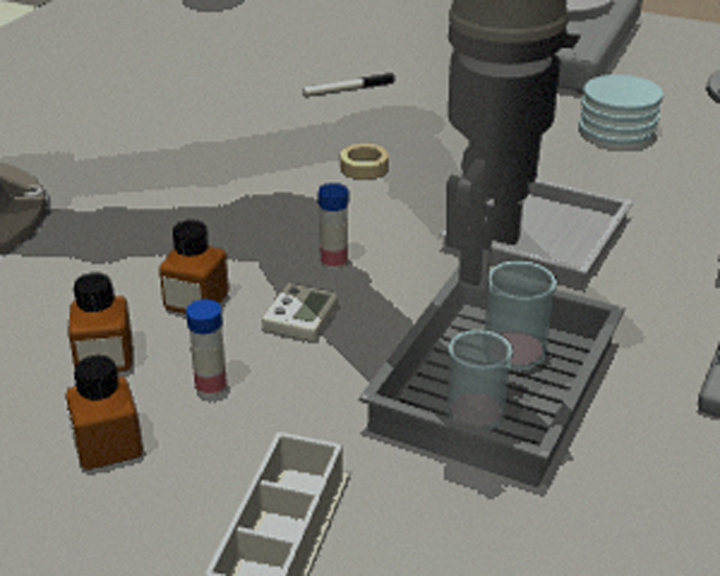

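>>> send_rows(series=[[[0.01,0.015,0],[0,0,0]],[[0.02,0.03,0],[0,0,0]],[[0.02,0.03,0],[0,0,0]],[[0.02,0.03,0],[0,0,0]],[[0.02,0.03,0],[0,0,0]],[[0.02,0.03,0],[0,0,0]],[[0.02,0.03,0],[0,0,0]],[[0.02,0.03,0],[0,0,0]],[[0.02,0.03,0],[0,0,0]],[[0.003,0.01,0],[0,0,0]],[[0,0,0],[0,0,0]],[[0,0,0],[0,0,0]]])

```text
clock: 25.45
tcp_pos: [0.3946, -0.2201, 0.1497]
orientation: [2.222, -2.22, -0.0]
contact_force: [-0.6, 0.0, -0.1]
grip_width: 0.0633
```

```bash
python3 - <<'E'
from h import *
st(); g=grab_frame("scene"); save(g,"s9",(120,120,270,290),3.5); f=grab_frame("top"); save(f,"t9",(220,90,500,310),2.8)
E
```

```text
t 25.45 tcp [ 0.3946 -0.2201  0.1497] yaw -89.95 tilt 0.0 w 0.0633 F [-0.6  0.  -0.1] q [-0.53  0.4   1.12  2.2  -0.5   0.83 -0.66]
```

View pics/s9.png

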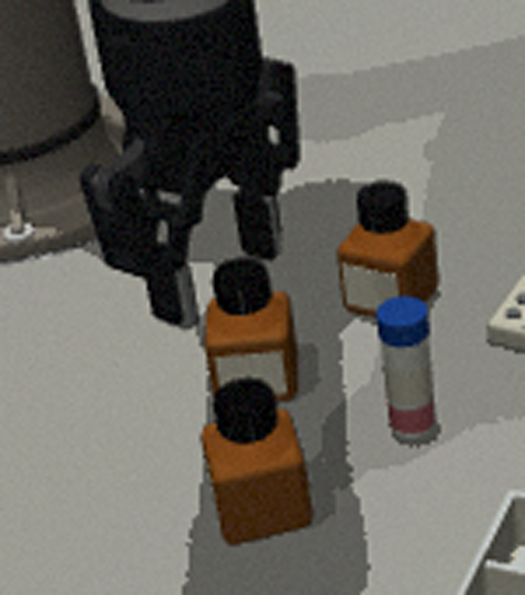

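View pics/t9.png

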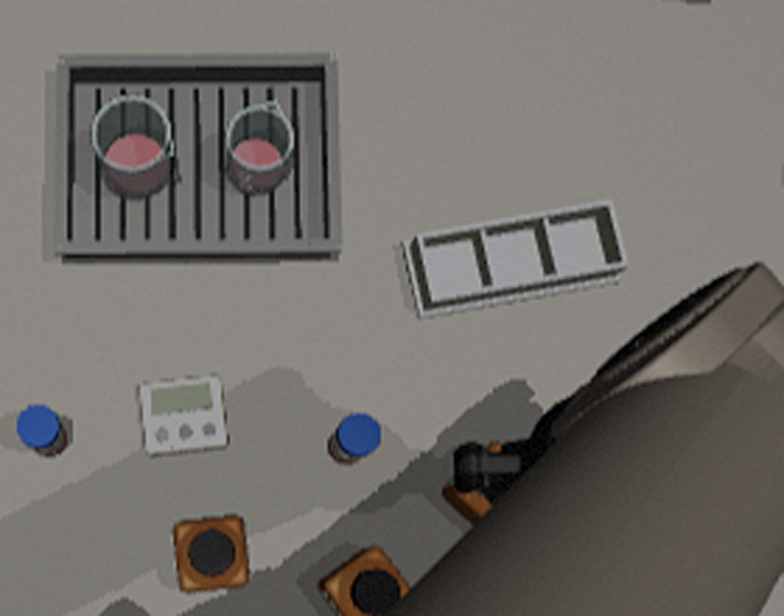

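>>> send_rows(series=[[[0.002,-0.003,0.01],[0,0,0]],[[0,0,0.02],[0,0,0]],[[0,0,0.02],[0,0,0]],[[0,0,0.015],[0,0,0]],[[0,0,0.01],[0,0,0]],[[0,0,0.01],[0,0,0]],[[0,0,0],[0,0,0]],[[0,0,0],[0,0,0]]])

```text
clock: 26.55
tcp_pos: [0.3971, -0.223, 0.065]
orientation: [-2.22, 2.222, -0.001]
contact_force: [0.2, -0.2, 0.9]
grip_width: 0.0633
```

```bash
python3 - <<'E'
from h import *
st(); g=grab_frame("scene"); save(g,"s10",(140,170,240,290),5)
E
```

```text
t 26.55 tcp [ 0.3971 -0.223   0.065 ] yaw -90.05 tilt 0.03 w 0.0633 F [ 0.2 -0.2  0.9] q [-0.32  0.54  0.89  2.24 -0.7   0.66 -0.49]
```

View pics/s10.png

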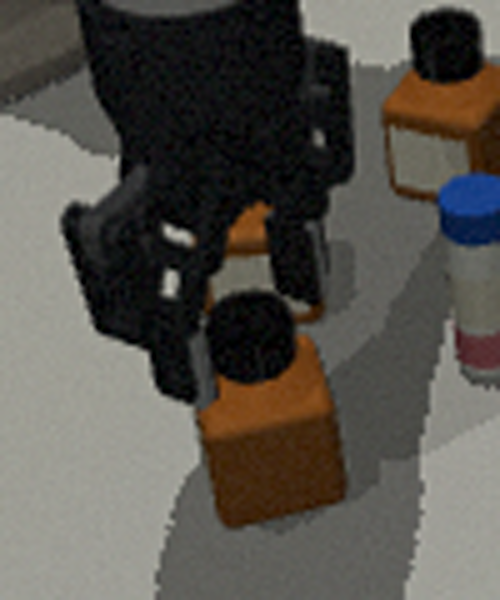

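>>> send_rows(series=[[[0,0,0],[0,0,0]],[[0,0,0],[0,0,0]],[[0,0,0],[0,0,0]],[[0,0,0],[0,0,0]],[[0,0,0],[0,0,0]],[[0,0,0],[0,0,0]],[[0,0,0],[0,0,0]],[[0,0,0],[0,0,0]]], fingers=200, grip_force=40)

```text
clock: 27.6
tcp_pos: [0.3972, -0.2226, 0.0651]
orientation: [-2.22, 2.221, -0.0]
contact_force: [-0.5, 1.4, 5.4]
grip_width: 0.0319
```

>>> send_rows(series=[[[0,0,-0.01],[0,0,0]],[[0,0,-0.02],[0,0,0]],[[0,0,-0.025],[0,0,0]],[[0,0,-0.03],[0,0,0]],[[0,0,-0.02],[0,0,0]],[[0,0,-0.01],[0,0,0]],[[0,0,0],[0,0,0]]])

```text
clock: 28.48
tcp_pos: [0.397, -0.2226, 0.18]
orientation: [-2.221, 2.221, -0.001]
contact_force: [-0.8, -0.2, -1.3]
grip_width: 0.0313
```

```bash
python3 - <<'E'
from h import *
st(); g=grab_frame("scene"); save(g,"s11",(120,120,280,290),3.5)
E
```

```text
t 28.475 tcp [ 0.397  -0.2226  0.18  ] yaw -90.02 tilt 0.05 w 0.0313 F [-0.8 -0.2 -1.3] q [-0.59  0.36  1.19  2.16 -0.43  0.89 -0.71]
```

View pics/s11.png

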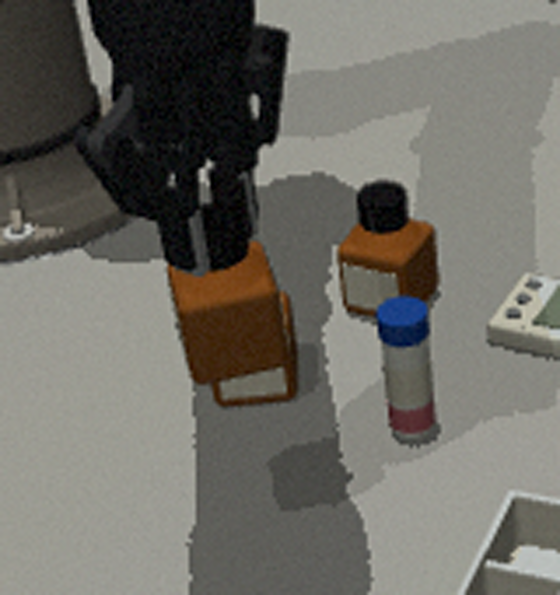

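>>> send_rows(series=[[[-0.01,-0.005,0],[0,0,0]],[[-0.02,-0.01,0],[0,0,0]],[[-0.03,-0.015,0],[0,0,0]],[[-0.04,-0.02,0],[0,0,0]],[[-0.04,-0.02,0],[0,0,0]],[[-0.04,-0.02,0],[0,0,0]],[[-0.03,-0.015,0],[0,0,0]],[[-0.02,-0.01,0],[0,0,0]],[[0,0,0],[0,0,0]]])

```text
clock: 29.65
tcp_pos: [0.5123, 0.0086, 0.1792]
orientation: [2.223, -2.218, 0.0]
contact_force: [-0.4, -1.9, -1.6]
grip_width: 0.0315
```

```bash
python3 - <<'E'
from h import *
st()
E
```

```text
t 29.65 tcp [0.5123 0.0086 0.1792] yaw -89.88 tilt 0.07 w 0.0315 F [-0.4 -1.9 -1.6] q [-1.    0.5   1.15  2.04 -0.56  0.96 -1.13]
```

Remaining: dx +0.095, dy +0.244.

>>> send_rows(series=[[[-0.01,-0.005,0],[0,0,0]],[[-0.02,-0.01,0],[0,0,0]],[[-0.03,-0.01,0],[0,0,0]],[[-0.04,-0.015,0],[0,0,0]],[[-0.04,-0.015,0],[0,0,0]],[[-0.04,-0.015,0],[0,0,0]],[[-0.03,-0.015,0],[0,0,0]],[[-0.02,-0.01,0],[0,0,0]],[[-0.014,0,0],[0,0,0]],[[0,0,0],[0,0,0]],[[0,0,0],[0,0,0]]])

```text
clock: 31.02
tcp_pos: [0.6069, 0.25, 0.1799]
orientation: [2.219, -2.224, 0.0]
contact_force: [0.5, -0.2, -2.0]
grip_width: 0.0315
```

```bash
python3 - <<'E'
from h import *
st(); g=grab_frame("scene"); save(g,"s12",(250,60,450,230),3.5)
E
```

```text
t 31.025 tcp [0.6069 0.25   0.1799] yaw -90.12 tilt 0.02 w 0.0315 F [ 0.5 -0.2 -2. ] q [-1.15  0.73  1.04  1.7  -0.69  1.13 -1.48]
```

View pics/s12.png

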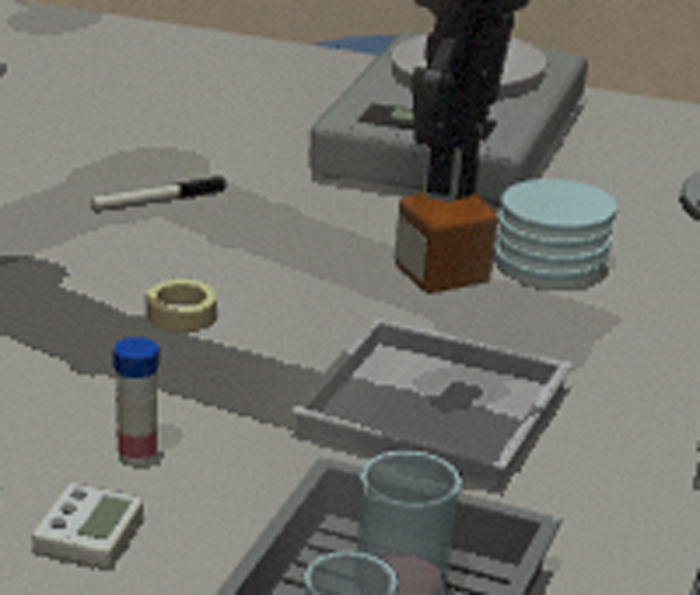

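>>> send_rows(series=[[[0,0,0.01],[0,0,0]],[[0,0,0.02],[0,0,0]],[[0,0,0.025],[0,0,0]],[[0,0,0.02],[0,0,0]],[[0,0,0.015],[0,0,0]],[[0,0,0.01],[0,0,0]],[[0,0,0.004],[0,0,0]],[[0,0,0.002],[0,0,0]],[[0,0,0.001],[0,0,0]],[[0,0,0.001],[0,0,0]],[[0,0,0.001],[0,0,0]],[[0,0,0],[0,0,0]],[[0,0,0],[0,0,0]]])

```text
clock: 32.7
tcp_pos: [0.6072, 0.2511, 0.0709]
orientation: [-2.221, 2.222, 0.0]
contact_force: [-1.0, -0.3, -1.4]
grip_width: 0.0314
```

>>> send_rows(series=[[[0,0,0.001],[0,0,0]],[[0,0,0.001],[0,0,0]],[[0,0,0],[0,0,0]],[[0,0,0],[0,0,0]]])

```text
clock: 33.2
tcp_pos: [0.6075, 0.2512, 0.0692]
orientation: [-2.22, 2.222, -0.0]
contact_force: [-1.1, 0.1, 4.5]
grip_width: 0.0315
```

>>> send_rows(series=[[[0,0,0],[0,0,0]],[[0,0,0],[0,0,0]],[[0,0,0],[0,0,0]],[[0,0,0],[0,0,0]],[[0,0,0],[0,0,0]],[[0,0,0],[0,0,0]],[[0,0,-0.01],[0,0,0]],[[0,0,-0.02],[0,0,0]],[[0,0,-0.03],[0,0,0]],[[0,0,-0.03],[0,0,0]],[[0,0,0],[0,0,0]]], fingers=66)

```text
clock: 34.58
tcp_pos: [0.6092, 0.2511, 0.1628]
orientation: [-2.216, 2.219, -0.003]
contact_force: [0.6, 0.3, -0.5]
grip_width: 0.0634
```

```bash
python3 - <<'E'
from h import *
st(); g=grab_frame("scene"); save(g,"s13",(250,60,450,230),3.5)
f=grab_frame("top");save(f,"t13",(100,90,480,310),2)
im=f["frame"]; H,S,V=[x.astype(int) for x in cv2.split(cv2.cvtColor(im,cv2.COLOR_RGB2HSV))]
n,l,s,c=cv2.connectedComponentsWithStats(((H>105)&(H<130)&(S>150)&(V>60)).astype(np.uint8))
for i in range(1,n):
    if s[i,4]>60: print(s[i],onplane(f,c[i],.086))
E
```

```text
t 34.575 tcp [0.6092 0.2511 0.1628] yaw -90.06 tilt 0.33 w 0.0634 F [ 0.6  0.3 -0.5] q [-1.14  0.75  1.02  1.71 -0.71  1.1  -1.46]
[226 235  15  15 172] [[0.43950371 0.11295411]]
[341 238  15  15 174] [[ 0.43324613 -0.11632124]]
```

View pics/s13.png

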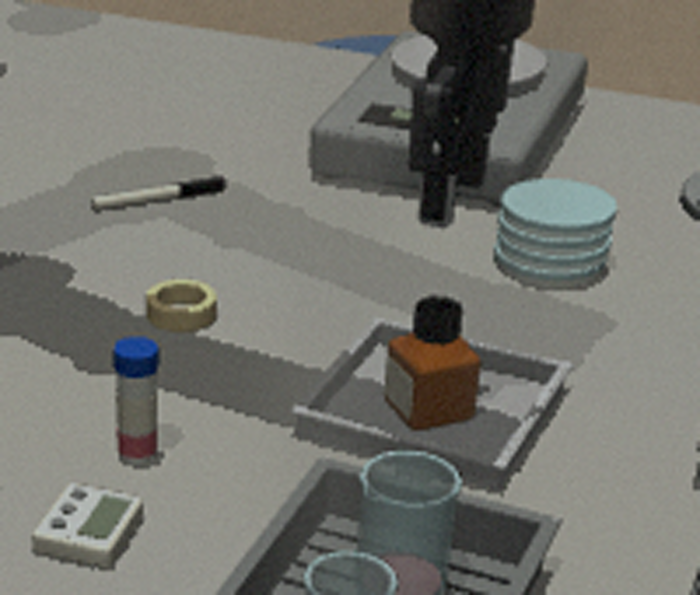

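View pics/t13.png

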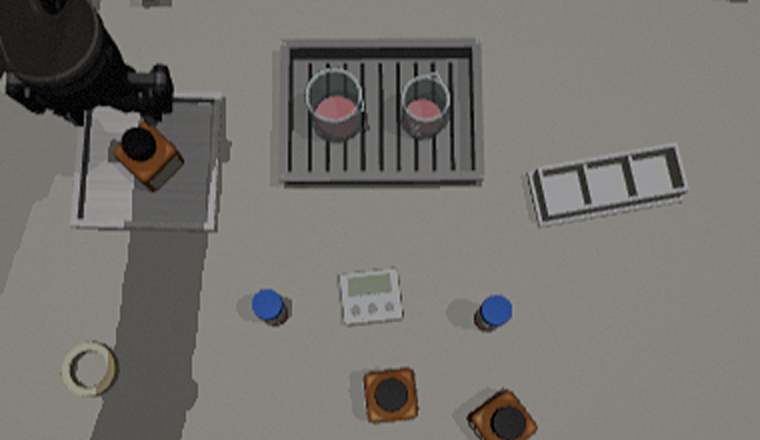

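>>> send_rows(series=[[[0.01,0.01,0],[0,0,0]],[[0.02,0.025,0],[0,0,0]],[[0.025,0.03,0],[0,0,0]],[[0.025,0.03,0],[0,0,0]],[[0.025,0.03,0],[0,0,0]],[[0.02,0.025,0],[0,0,0]],[[0.013,0.018,0],[0,0,0]],[[0,0,0],[0,0,0]],[[0,0,0],[0,0,0]]])

```text
clock: 35.8
tcp_pos: [0.4393, 0.1136, 0.1587]
orientation: [-2.221, 2.222, -0.0]
contact_force: [0.4, 0.2, -0.7]
grip_width: 0.0634
```

>>> send_rows(series=[[[0,0,0.01],[0,0,0]],[[0,0,0.02],[0,0,0]],[[0,0,0.02],[0,0,0]],[[0,0,0.02],[0,0,0]],[[0,0,0.015],[0,0,0]],[[0,0,0.01],[0,0,0]],[[0,0,0],[0,0,0]],[[0,0,0],[0,0,0]]])

```text
clock: 36.8
tcp_pos: [0.4395, 0.1132, 0.064]
orientation: [-2.22, 2.222, -0.001]
contact_force: [0.5, 0.2, 0.4]
grip_width: 0.0631
```

```bash
python3 - <<'E'
from h import *
st(); g=grab_frame("scene"); save(g,"s14",(240,100,360,230),4.5)
E
```

```text
t 36.8 tcp [0.4395 0.1132 0.064 ] yaw -90.05 tilt 0.03 w 0.0631 F [0.5 0.2 0.4] q [-1.13  0.58  0.96  2.25 -0.78  0.69 -1.18]
```

View pics/s14.png

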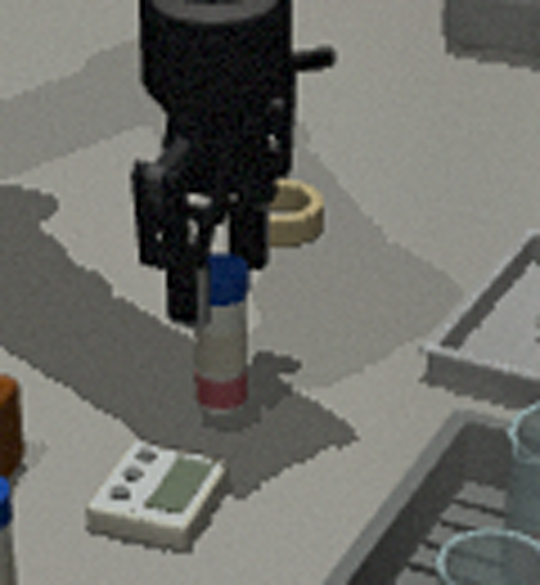

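>>> send_rows(series=[[[0,0,0],[0,0,0]],[[0,0,0],[0,0,0]],[[0,0,0],[0,0,0]],[[0,0,0],[0,0,0]],[[0,0,0],[0,0,0]],[[0,0,0],[0,0,0]],[[0,0,0],[0,0,0]],[[0,0,0],[0,0,0]]], fingers=205, grip_force=25)

```text
clock: 37.85
tcp_pos: [0.4395, 0.1134, 0.0641]
orientation: [-2.22, 2.222, -0.0]
contact_force: [-0.7, -0.2, 6.0]
grip_width: 0.0298
```

>>> send_rows(series=[[[0,0,-0.01],[0,0,0]],[[0,0,-0.02],[0,0,0]],[[0,0,-0.03],[0,0,0]],[[0,0,-0.03],[0,0,0]],[[0,0,-0.02],[0,0,0]],[[0,0,-0.01],[0,0,0]],[[0,0,0],[0,0,0]],[[0,0,0],[0,0,0]]])

```text
clock: 38.85
tcp_pos: [0.4385, 0.1132, 0.1832]
orientation: [2.22, -2.221, -0.001]
contact_force: [0.1, 1.1, -0.3]
grip_width: 0.0294
```

```bash
python3 - <<'E'
from h import *
st(); g=grab_frame("scene"); save(g,"s15",(240,70,360,230),4)
u=np.array([.0282,-.1511]);u/=np.linalg.norm(u)
for c in (np.array([.579,-.252]),): print(c-u*.05,c+u*.05,np.degrees(np.arctan2(u[0],-u[1])))
E
```

```text
t 38.85 tcp [0.4385 0.1132 0.1832] yaw -90.04 tilt 0.06 w 0.0294 F [ 0.1  1.1 -0.3] q [-1.41  0.42  1.3   2.17 -0.51  0.92 -1.39]
[ 0.56982682 -0.20284867] [ 0.58817318 -0.30115133] 10.571569148456431
```

View pics/s15.png

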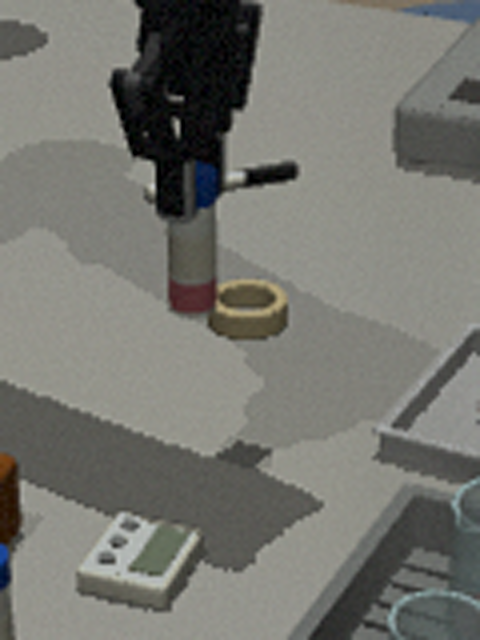

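```bash
python3 - <<'E'
from h import *
g=grab_frame("scene")
c=onplane(g,np.array([(245,65),(405,92),(250,460),(68,420)])/6+[225,250],.04); print(c.round(4),c.mean(0))
E
```

```text
[[ 0.5418 -0.1817]
 [ 0.5931 -0.1701]
 [ 0.6215 -0.3201]
 [ 0.5696 -0.3307]] [ 0.5814981  -0.25065791]
```

>>> send_rows(series=[[[0.01,-0.004,0],[0,0,0]],[[0.02,-0.007,0],[0,0,0]],[[0.03,-0.011,0],[0,0,0]],[[0.04,-0.014,0],[0,0,0]],[[0.04,-0.014,0],[0,0,0]],[[0.04,-0.014,0],[0,0,0]],[[0.04,-0.014,0],[0,0,0]],[[0.04,-0.014,0],[0,0,0]],[[0.04,-0.014,0],[0,0,0]],[[0.04,-0.014,0],[0,0,0]],[[0.03,-0.011,0],[0,0,0]],[[0.03,-0.011,0],[0,0,0]],[[0.014,-0.007,0],[0,0,0]],[[0,0,0],[0,0,0]],[[0,0,0],[0,0,0]]])

```text
clock: 40.83
tcp_pos: [0.5876, -0.2997, 0.1834]
orientation: [-2.221, 2.221, 0.002]
contact_force: [-0.0, 0.4, -1.2]
grip_width: 0.0301
```

```bash
python3 - <<'E'
from h import *
st(); g=grab_frame("scene"); save(g,"s16",(200,150,330,350),3)
E
```

```text
t 40.825 tcp [ 0.5876 -0.2997  0.1834] yaw -89.99 tilt 0.07 w 0.0301 F [-0.   0.4 -1.2] q [-0.24  0.68  0.95  1.68 -0.61  1.1  -0.68]
```

>>> send_rows(series=[[[0,-0.001,0.01],[0,0,0]],[[0,0,0.02],[0,0,0]],[[0,0,0.02],[0,0,0]],[[0,0,0.01],[0,0,0]],[[0,0,0],[0,0,0]]])

```text
clock: 41.5
tcp_pos: [0.5882, -0.3007, 0.1225]
orientation: [2.22, -2.222, -0.003]
contact_force: [0.1, 0.5, -0.7]
grip_width: 0.03
```

```bash
python3 - <<'E'
from h import *
st(); g=grab_frame("scene"); save(g,"s17",(200,150,350,350),3); f=grab_frame("top"); save(f,"t17",(330,120,500,250),4)
E
```

```text
t 41.5 tcp [ 0.5882 -0.3007  0.1225] yaw -90.06 tilt 0.11 w 0.03 F [ 0.1  0.5 -0.7] q [-0.2   0.75  0.89  1.72 -0.67  1.01 -0.63]
```

View pics/s17.png

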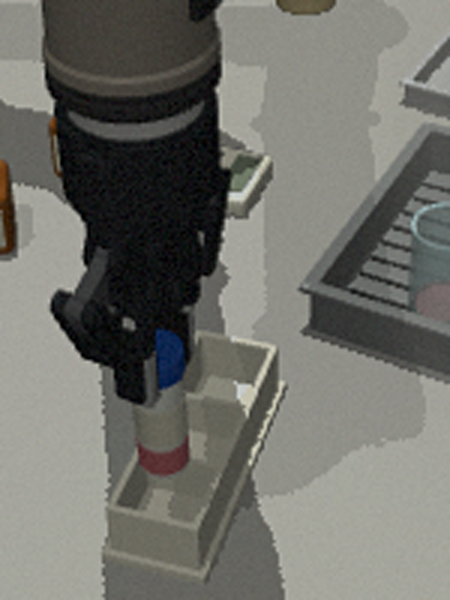

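View pics/t17.png

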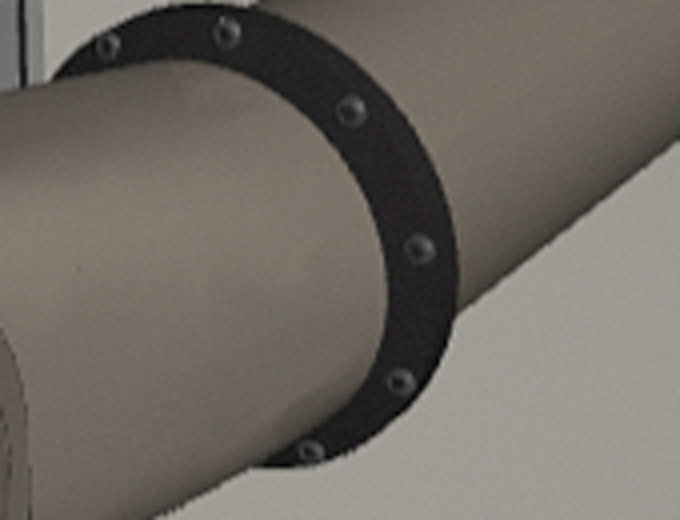

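Above the near bay with the tube bottom around z 0.058. Continue down slowly (0.1225 → 0.070).

>>> send_rows(series=[[[0,0,0.01],[0,0,0]],[[0,0,0.01],[0,0,0]],[[0,0,0.01],[0,0,0]],[[0,0,0.01],[0,0,0]],[[0,0,0.005],[0,0,0]],[[0,0,0.003],[0,0,0]],[[0,0,0.002],[0,0,0]],[[0,0,0.001],[0,0,0]],[[0,0,0],[0,0,0]],[[0,0,0],[0,0,0]]])

```text
clock: 42.85
tcp_pos: [0.5889, -0.301, 0.073]
orientation: [-2.22, 2.222, -0.0]
contact_force: [-0.1, -0.3, -0.4]
grip_width: 0.03
```

>>> send_rows(series=[[[0,0,0.002],[0,0,0]],[[0,0,0.001],[0,0,0]],[[0,0,0.001],[0,0,0]],[[0,0,0.001],[0,0,0]],[[0,0,0],[0,0,0]],[[0,0,0],[0,0,0]]])

```text
clock: 43.6
tcp_pos: [0.5891, -0.3009, 0.0682]
orientation: [-2.22, 2.222, -0.001]
contact_force: [-0.4, 0.5, 5.5]
grip_width: 0.0299
```

Contact at the expected height, so release and lift.

>>> send_rows(series=[[[0,0,0],[0,0,0]],[[0,0,0],[0,0,0]],[[0,0,0],[0,0,0]],[[0,0,0],[0,0,0]],[[0,0,0],[0,0,0]],[[0,0,0],[0,0,0]],[[0,0,-0.01],[0,0,0]],[[0,0,-0.02],[0,0,0]],[[0,0,-0.03],[0,0,0]],[[0,0,-0.03],[0,0,0]],[[0,0,0],[0,0,0]],[[0,0,0],[0,0,0]]], fingers=66)

```text
clock: 45.1
tcp_pos: [0.5888, -0.3007, 0.1582]
orientation: [-2.22, 2.222, -0.0]
contact_force: [1.1, 0.7, -0.4]
grip_width: 0.0635
```

```bash
python3 - <<'E'
from h import *
st(); g=grab_frame("scene"); save(g,"s18",(200,150,350,350),3)
E
```

```text
t 45.1 tcp [ 0.5888 -0.3007  0.1582] yaw -90.04 tilt 0.03 w 0.0635 F [ 1.1  0.7 -0.4] q [-0.22  0.71  0.93  1.7  -0.64  1.06 -0.66]
```

View pics/s18.png

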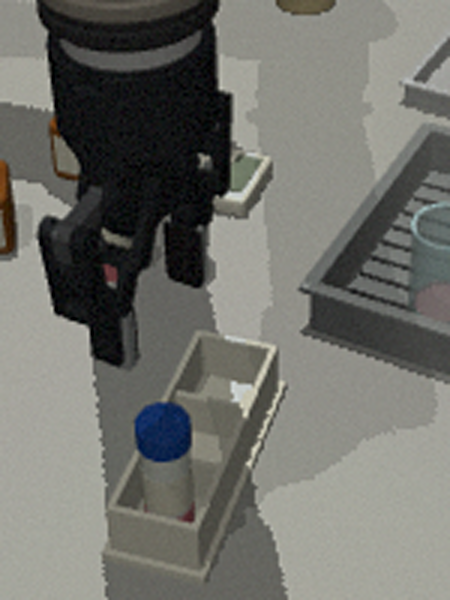

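>>> send_rows(series=[[[-0.01,0.01,0],[0,0,0]],[[-0.025,0.02,0],[0,0,0]],[[-0.03,0.025,0],[0,0,0]],[[-0.03,0.025,0],[0,0,0]],[[-0.03,0.025,0],[0,0,0]],[[-0.03,0.025,0],[0,0,0]],[[-0.02,0.016,0],[0,0,0]],[[-0.01,0.01,0],[0,0,0]],[[0,0,0],[0,0,0]],[[0,0,0],[0,0,0]]])

```text
clock: 46.4
tcp_pos: [0.433, -0.1159, 0.1577]
orientation: [-2.221, 2.222, -0.0]
contact_force: [0.2, 0.4, -0.1]
grip_width: 0.0634
```

>>> send_rows(series=[[[0,0,0.01],[0,0,0]],[[0,0,0.02],[0,0,0]],[[0,0,0.02],[0,0,0]],[[0,0,0.02],[0,0,0]],[[0,0,0.015],[0,0,0]],[[0,0,0.009],[0,0,0]],[[0,0,0],[0,0,0]],[[0,0,0],[0,0,0]]])

```text
clock: 47.4
tcp_pos: [0.4332, -0.1161, 0.064]
orientation: [-2.22, 2.223, -0.001]
contact_force: [0.4, 0.3, -1.1]
grip_width: 0.0634
```

```bash
python3 - <<'E'
from h import *
st(); g=grab_frame("scene"); save(g,"s19",(160,130,300,260),4)
E
```

```text
t 47.4 tcp [ 0.4332 -0.1161  0.064 ] yaw -90.06 tilt 0.03 w 0.0634 F [ 0.4  0.3 -1.1] q [-0.59  0.54  0.9   2.26 -0.72  0.66 -0.73]
```

View pics/s19.png

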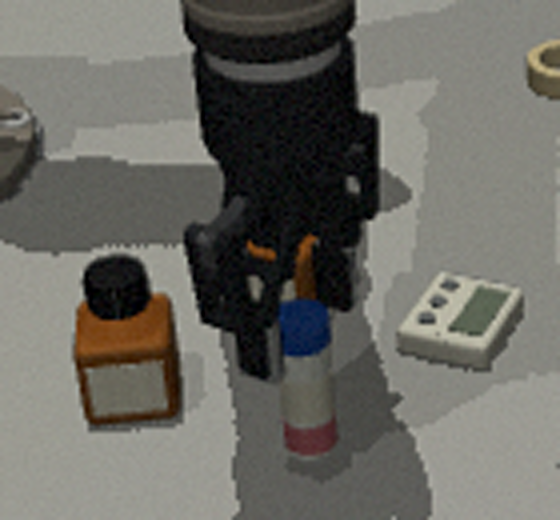

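>>> send_rows(series=[[[0,0,0],[0,0,0]],[[0,0,0],[0,0,0]],[[0,0,0],[0,0,0]],[[0,0,0],[0,0,0]],[[0,0,0],[0,0,0]],[[0,0,0],[0,0,0]],[[0,0,0],[0,0,0]],[[0,0,0],[0,0,0]]], fingers=205, grip_force=25)

```text
clock: 48.45
tcp_pos: [0.4333, -0.1157, 0.0642]
orientation: [-2.22, 2.222, -0.0]
contact_force: [-1.0, 0.5, 5.8]
grip_width: 0.0301
```

>>> send_rows(series=[[[0,0,-0.01],[0,0,0]],[[0,0,-0.02],[0,0,0]],[[0,0,-0.03],[0,0,0]],[[0,0,-0.03],[0,0,0]],[[0,0,-0.02],[0,0,0]],[[0,0,-0.01],[0,0,0]],[[0.01,-0.015,0],[0,0,0]],[[0.015,-0.025,0],[0,0,0]],[[0.02,-0.03,0],[0,0,0]],[[0.02,-0.03,0],[0,0,0]],[[0.015,-0.025,0],[0,0,0]],[[0.006,-0.013,0],[0,0,0]],[[0,0,0],[0,0,0]],[[0,0,0],[0,0,0]]])

```text
clock: 50.2
tcp_pos: [0.5698, -0.2013, 0.1835]
orientation: [2.22, -2.222, -0.002]
contact_force: [-0.3, -0.2, -0.1]
grip_width: 0.03
```

```bash
python3 - <<'E'
from h import *
st(); g=grab_frame("scene"); save(g,"s20",(200,130,350,350),2.7)
E
```

```text
t 50.2 tcp [ 0.5698 -0.2013  0.1835] yaw -90.05 tilt 0.08 w 0.03 F [-0.3 -0.2 -0.1] q [-0.46  0.6   1.    1.82 -0.58  1.05 -0.8 ]
```

View pics/s20.png

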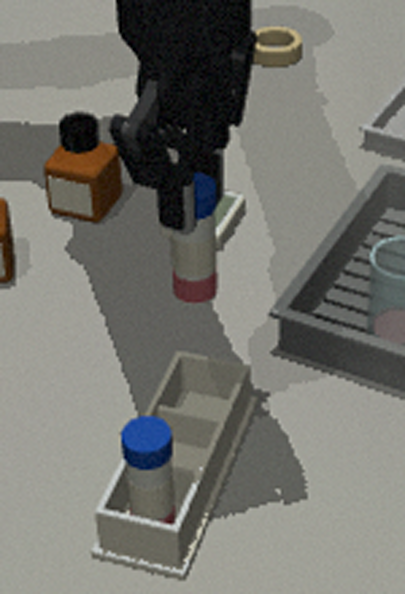

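>>> send_rows(series=[[[0,-0.001,0.01],[0,0,0]],[[0,0,0.02],[0,0,0]],[[0,0,0.02],[0,0,0]],[[0,0,0.02],[0,0,0]],[[0,0,0.01],[0,0,0]],[[0,0,0.01],[0,0,0]],[[0,0,0.01],[0,0,0]],[[0,0,0.006],[0,0,0]],[[0,0,0.003],[0,0,0]],[[0,0,0.002],[0,0,0]],[[0,0,0],[0,0,0]],[[0,0,0],[0,0,0]]])

```text
clock: 51.75
tcp_pos: [0.572, -0.2019, 0.073]
orientation: [-2.22, 2.222, -0.0]
contact_force: [0.5, -0.0, -1.0]
grip_width: 0.0301
```

>>> send_rows(series=[[[0,0,0.002],[0,0,0]],[[0,0,0.001],[0,0,0]],[[0,0,0.001],[0,0,0]],[[0,0,0.001],[0,0,0]],[[0,0,0],[0,0,0]],[[0,0,0],[0,0,0]]])

```text
clock: 52.5
tcp_pos: [0.5721, -0.202, 0.0682]
orientation: [-2.22, 2.222, -0.001]
contact_force: [-0.8, 1.7, 5.6]
grip_width: 0.03
```

>>> send_rows(series=[[[0,0,0],[0,0,0]],[[0,0,0],[0,0,0]],[[0,0,0],[0,0,0]],[[0,0,0],[0,0,0]],[[0,0,0],[0,0,0]],[[0,0,0],[0,0,0]],[[0,0,-0.01],[0,0,0]],[[0,0,-0.02],[0,0,0]],[[0,0,-0.03],[0,0,0]],[[0,0,-0.03],[0,0,0]],[[0,0,-0.04],[0,0,0]],[[-0.01,0,-0.03],[0,0,0]],[[-0.03,0,0],[0,0,0]],[[-0.04,0,0],[0,0,0]],[[-0.04,0,0],[0,0,0]],[[-0.04,0,0],[0,0,0]],[[-0.04,0,0],[0,0,0]],[[-0.04,0,0],[0,0,0]],[[0,0,0],[0,0,0]]], fingers=66)

```text
clock: 54.88
tcp_pos: [0.5723, 0.042, 0.2286]
orientation: [-2.226, 2.215, 0.001]
contact_force: [-0.9, -0.7, 0.4]
grip_width: 0.0634
```

```bash
python3 - <<'E'
from h import *
st(); g=grab_frame("scene"); save(g,"s21"); f=grab_frame("top"); save(f,"t21")
E
```

```text
t 54.875 tcp [0.5723 0.042  0.2286] yaw -89.69 tilt 0.08 w 0.0634 F [-0.9 -0.7  0.4] q [-0.98  0.53  1.11  1.85 -0.53  1.1  -1.23]
```

View pics/s21.png

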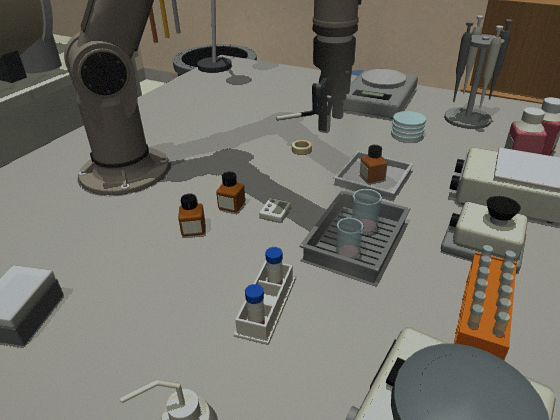

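View pics/t21.png

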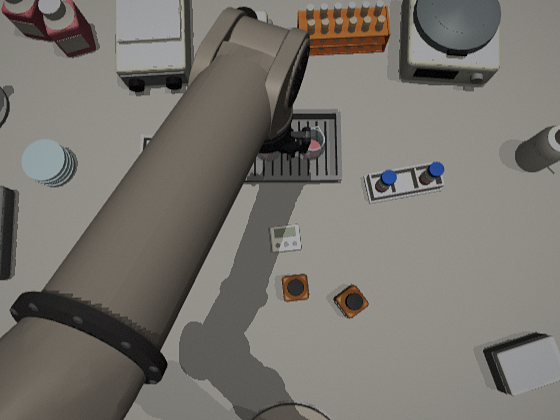

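Everything is upright and in place: tubes in the outer bays at (386,181) and (430,173) in the top view, both beakers and the bottle standing in their trays in the scene view. The timer is at (285,238) in the top view and the tape at (302,147) in the scene view, neither moved. The arm is clear of everything at z 0.23, so I hand in.

```bash
python3 - <<'E'
from h import *
o,_=st(); print(abs(o["qvel"]).max()); print(r.hand_in())
E
```

```text
t 54.975 tcp [0.5721 0.0377 0.2288] yaw -90.03 tilt 0.06 w 0.0636 F [ 0.  -0.5 -0.6] q [-0.97  0.52  1.12  1.86 -0.53  1.1  -1.23]
0.028514023204646962
the job is handed in; nothing more can be done
None
```

The job is done and handed in at about 55 s, in the order asked. The two beakers stand side by side in the wash tray, and the right-most of the three amber bottles stands in the spill tray. The two tubes stand in the outer bays of the carrier.

- **Forces:** each thing was let go after a light touch on the floor of its place, at 3 to 6 N. The highest reading between moves was about 6 N.
- **Final views:** the last scene view shows all five upright and the gripper clear of everything. The timer and the tape look to be where they were. The arm hid the left beaker, the spill tray and the tape in the last top view, so those rest on the scene view and on earlier top views.
- **Disagreement:** the two cameras placed the carrier about 2 mm apart. I used the average, which was well within the bay clearance. No check failed.

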